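# Free the toothed stop bar, slide it out over the edge and put it in the tray

### The arm

A 6-joint arm with a two-finger parallel gripper is mounted at the origin on a cart in front of the work surface, level with it; the furniture and walls round the work are solid. World frame = base frame: x ahead of the robot, y to its left, z up, the work surface at z = 0. Lengths are in m, angles in rad, forces in N, time in s.
With the tool pointing down it reaches from about 0.3 to 0.875 m from the base axis. Payload 6.4 kg.
Tool frame: the origin (TCP) lies at the very end of the fingers, on their centre line; the grasp point (between the pads) lies 19 mm behind it; z points along the fingers, y is the line along which they close (so a half turn about z gives the same grasp; the last joint's range is limited). The gripper opens to 85 mm and grips with 20 to 120 N. Pads are 22 mm wide; open, the fingers measure 114 mm over their backs; the gripper's body (76 mm by 85 mm) begins 54 mm behind the grasp point. The pads swing forward as they close: fully open they stand 13 mm farther back than shut.
Start: joints at [-1.461, 0.181, 1.607, -0, 1.354, -0.206], TCP at [0.179, -0.547, 0.231] pointing down, gripper open.
Joint ranges: [-2.99, 2.99], [-0.89, 2.07], [0.3, 2.58], [-1.14, 4.28], [0, 2.63], [-3.12, 3.12]. Speed limits (rad/s): [2.57, 2.57, 3.01, 3.14, 3.14, 3.14].

### API

Orientations are given as a unit quaternion [x, y, z, w].
In Python, from plant import * gives the robot as it stands.
- The arm moves only by the shell command python3 -m creep 'ROWS' [FORCE]. ROWS is JSON, a list that holds one entry, the list of rows, each a list of 7 numbers: the shift along the tool's x, y, z in m, then the turn, a rotation vector about the tool's x, y, z in rad, then the finger opening in m, from 0 to 0.0854. In form: [[[tx, ty, tz, ax, ay, az, fingers], ...]]. A call has 1 to 5 rows; each row shifts and turns the commanded pose from where the row before left it, along the tool's axes as they then stand; what a row does not reach is not made up. A row lasts 1/12 s, in which the tool goes at most 41.7 mm and 7.16 degrees, less where a joint would pass 70% of its speed; a pose out of reach is approached as far as the arm can. A call is refused whole if a number of a shift passes 0.0417 or a number of a turn 0.125, either way. A call with a gripper value outside its range is refused whole. The fingers move at their own pace and stop on an object; FORCE is the grip in N (left out, the last holds). Time passes only in rows, so rows that do not move let the fingers close. It gives the time, the measured TCP pose, the force, the opening and the grip force at its end, in the units of the state.
- get_state(): the state, without advancing time (a new reading comes with each control period).
- grab_frame(name): name is "scene" or "top" or "wrist"; returns (picture, depth): 480x640x3 uint8, red, green, blue; 480x640 float32, m along the optical axis (not along the pixel's ray), 0 where there is no reading.
- calibration(name): a dict with "mtx" (3x3 intrinsics, pixels), "T" (4x4, takes a point from camera to world coordinates); the wrist camera has in their place "mount" (4x4, takes a point from camera to tool coordinates, whose origin is the TCP and whose axes are the flange's). Camera axes: x right, y down, z forward; pixel columns grow to the right and rows downward; lengths in m; the calibration is good to about 2 mm. The wrist camera is an equidistant fisheye: a pixel r from the principal point sees the ray r / f radians off the axis. A picture is of the moment at which its call begins: read the wrist's pose just before it. calibration takes no time and is no camera call.
- sign_off(): hands the job in; it is judged then, once.
The state is a dict: "clock": time; "joint_pos": joint angles; "dq": joint speeds; "joint_torque": joint torques, N m; "position": TCP position; "eef_rot": TCP orientation; "ft_force": force on the tool from outside, world axes, zero at the start; "wrist_torque": the same for the moment, N m; "opening": opening from 0.0 (shut) to 1.0 (fully open); "grip_force": force on a finger pad.
Only numpy, scipy, OpenCV 4.12 (cv2) and the standard library are available. Lean on these libraries where they do the work, as an engineer would, in place of code of your own. Each camera call takes 0.05 s, during which the arm holds its last target. There are 200 camera calls.

### The job

Put the toothed steel bar of the adjustable stop away in the shallow black tray. Push the pawl's tail down so that its nose swings well clear of the teeth, press on the bar and slide it along its channel until its plain end sticks out a good four to five centimetres over the open end of the base, then pinch it there by its two sides, lift it out and lower it into the tray, still in your grip, before you let go, so that it lies flat inside. Do not let the bar fall on the table, and do not knock the tape measure, spanner, pliers, bearing or milled block out of place.

Things in the scene. Friction and masses are not known exactly. Their poses are not given: they have to be found in the camera images.
- stop_base: Grey base of an adjustable stop, fixed; place, yaw vary. 160 (x) by 80 (y), 52 mm high; flange 6 mm high, 8 mm out all round. Origin: centre of underside. On top, along y = 0, a channel 42 mm wide, 2.4 mm deep (floor z = 50 mm) between steel rails, open above and at the front end x = -80 mm, shut at the rear by a stop at x = 71 mm. Its -x points out of the open end, towards the robot.
- stop_bar: Loose steel bar in the channel, 150 (x) by 40 (y) by 3 mm thick, 0.12 kg. Origin: centre of underside; starts at base x = -5 mm, front end level with the base's open end, top 0.6 mm above the rails: too little to grip. Front 56 mm (x = -75 to -19) plain-sided; behind, the right (-y) edge has V teeth. Oiled, friction about 0.3 on the base; a fingertip pressed on it with 5 to 15 N drags it.
- pawl (a joint): Pawl, a see-saw lever hinged on the right rail at base (18, -34, 57) mm, axis along base x. In rad: 0 = down, its nose pin locks between the teeth; grows to 0.7 (end stop) as its tail is pushed down and the nose swings up; above 0.3 it is clear of the bar. Stiff: 2 to 4 N on the tail turn it and it stays where left. Always below z = 80 mm.
- pawl_pad (a point): Centre of the top of the dark thumb pad (26 x 24 mm) at the end of the pawl's tail, 38 mm right of the hinge, out beside the base: base (18, -72, 66.5) mm with the pawl down, about 23 mm lower at 0.6 rad. The space below it is free (flange or tray rim under 18 mm high).
- channel_mouth (a point): Middle of the open front end of the channel at floor level: base (-80, 0, 50) mm. In front of it the base drops sheer to its flange.
- tray: Shallow black open tray, fixed; place and yaw vary, and it and the base may have changed places. Outside 210 (x) by 120 (y) by 18 mm high, walls and floor 5 mm thick. Origin: centre of underside. Its long side is its x, pointing roughly away from the robot.
- tray_in (a point): Centre of the tray's inner floor, 5 mm above the table.
- tape_measure: Bystander, to be left alone: tape measure, 33 x 75 x 63 mm. Origin: centre of its underside.
- spanner_13: Bystander, to be left alone: small steel combination spanner lying flat, 166 mm long, 6 mm thick. Origin: centre of its underside.
- pliers: Bystander, to be left alone: blue-handled combination pliers lying flat, 181 mm long, 12 mm high. Origin: centre of its underside.
- bearing: Bystander, to be left alone: steel ball bearing lying flat, 47 mm across, 14 mm high. Origin: centre of its underside.
- machined_block: Bystander, to be left alone: milled steel block with bores, 45 x 60 x 32 mm. Origin: centre of its underside.
Things that resemble listed ones, but are neither listed nor needed, are in the scene too. Of the things that look like the stop_bar, the larger one is meant.

How it is judged:
On the way, in this order (a step that is already met when the one before it is completed fails the run):
1. the pawl is lifted clear: joint above 0.3 rad (value of joint pawl above 0.3 rad), for 0.2 s.
2. the bar, still lying flat in the channel, has been slid out until it overhangs the open end by 30 to 70 mm (x of stop_bar in the frame of stop_base between -0.075 and -0.035 m and z of stop_bar in the frame of stop_base between 0.047 and 0.0525 m), for 0.2 s.
3. the bar is held by the fingers, lifted at least 25 mm above the channel floor (contact force between the fingers and stop_bar above 1 N and z of stop_bar in the frame of stop_base above 0.075 m), for 0.1 s.
4. the bar is lowered over the tray, to within 35 mm of the table, still held by the fingers (contact force between the fingers and stop_bar above 1 N and height (world z) of stop_bar below 0.035 m and horizontal distance between stop_bar and tray_in below 0.06 m), for 0.1 s.
At the end, for the whole second after the job is handed in: The bar lies flat on the tray's floor (origin within 3 mm of the floor's height, tilt under 0.04 rad, its centre within 50 mm of the tray's centre, teeth either way), released and at rest (z of stop_bar in the frame of tray_in between -0.003 and 0.003 m and angle between stop_bar's own z axis and vertical below 0.04 rad and horizontal distance between stop_bar and tray_in below 0.05 m and linear speed of stop_bar below 0.02 m/s and not (contact force between the fingers and stop_bar above 0.1 N)); the robot touches nothing.
It fails at once if the bar falls on the table or the floor (its origin below 2 mm) (height (world z) of stop_bar below 0.002 m).
It fails at once if the tape measure, spanner, pliers, bearing or milled block is pushed more than 30 mm (distance of any of tape_measure, spanner_13, pliers, bearing, machined_block from where it was at the start of the episode above 0.03 m).
It also fails if it takes over 48 s, if anything falls off the work surface, if the arm or the gripper's body presses on something with over 40 N, if the wrist force passes 120 N, or if a joint passes its speed limit or range.

## Working session

There is one attempt and no reset: what is moved stays moved. The work goes in short steps, Python scripts to look and compute and a shell command to move; the robot and the scene stay as the last step left them, time stands still between calls to the robot, and variables do not carry over. Pictures are saved under pics/ and viewed, at most 12 in all, crops included, and the job is handed in when it is done.

```bash
mkdir -p pics; ls
python3 - <<'E'
from plant import *
import cv2,numpy as np
np.set_printoptions(precision=4,suppress=True)
for n in ("top","scene"):
    p,d=grab_frame(n); np.savez(f"pics/{n}0.npz",p=p,d=d); cv2.imwrite(f"pics/{n}0.png",p[:,:,::-1]); c=calibration(n); print(n,c["mtx"],c["T"])
s=get_state(); print(s)
E
```

```text
pics
top [[502.6922   0.     313.3323]
 [  0.     502.6922 242.9201]
 [  0.       0.       1.    ]] [[ 0.0011 -0.9943  0.1071  0.449 ]
 [-0.9999  0.0005  0.0152 -0.4042]
 [-0.0152 -0.1071 -0.9941  0.9607]
 [ 0.      0.      0.      1.    ]]
scene [[599.1669   0.     321.3427]
 [  0.     599.1669 228.8039]
 [  0.       0.       1.    ]] [[ 0.9035 -0.1791  0.3893  0.0952]
 [-0.4277 -0.4331  0.7935 -1.2853]
 [ 0.0265 -0.8834 -0.4679  0.5813]
 [ 0.      0.      0.      1.    ]]
{'clock': 0.1, 'joint_pos': array([-1.4613,  0.1814,  1.6079, -0.    ,  1.3538, -0.2063]), 'dq': array([-0.0012, -0.0008, -0.002 ,  0.0011,  0.0004, -0.0005]), 'joint_torque': array([  0.0006, -44.5873, -35.2237,  -0.0004,   0.0041,   0.    ]), 'position': array([ 0.1785, -0.5461,  0.2305]), 'eef_rot': array([ 0.9876,  0.1572,  0.    , -0.0008]), 'ft_force': array([0.4607, 1.0433, 0.1954]), 'wrist_torque': array([-0.044 ,  0.0264, -0.0413]), 'grip_force': 0.0, 'opening': 1.0011558902797228}
```

View pics/top0.png

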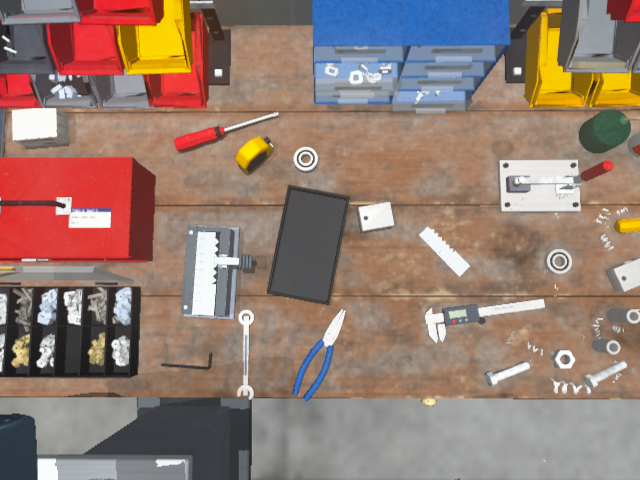

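The top view shows the stop base at about (212,270), with the toothed bar in its channel at (206,272), the pawl crossbar at (230,262) and its pad at (248,263). The tray is at (308,245). Two things could be taken for the bar: the one in the channel (206,272), and a smaller loose toothed plate at (443,250). I choose the one in the channel and check it in a close crop.

Run:
```python
import cv2,numpy as np
p=np.load("pics/top0.npz")["p"][:,:,::-1]
cv2.imwrite("pics/crop1.png",cv2.resize(p[180:330,165:365],None,fx=4,fy=4,interpolation=cv2.INTER_CUBIC))
```

```text
(no output)
```

View pics/crop1.png

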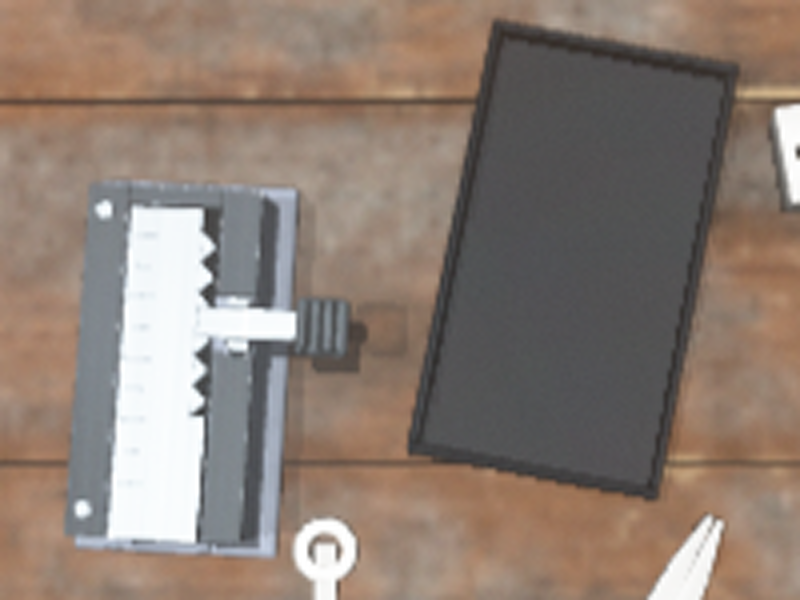

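The crop shows the bar's plain front end at crop (107,541)–(197,543), its teeth on the right edge, and the pawl pad at (324,327). The tray rim corners are at (497,20), (738,66), (655,497) and (410,452). It is the larger bar, in the channel.

```bash
cat > h.py <<'E'
from plant import *
import numpy as np, cv2
from scipy.spatial.transform import Rotation as R
np.set_printoptions(precision=4,suppress=True)
def onplane(name,uv,z):
    c=calibration(name); uv=np.atleast_2d(uv).astype(float)
    r=np.c_[(uv-[c["mtx"][0,2],c["mtx"][1,2]])/c["mtx"][0,0],np.ones(len(uv))]@c["T"][:3,:3].T
    t=c["T"][:3,3]; return t+r*((z-t[2])/r[:,2])[:,None]
def depthpt(name,d,uv):
    c=calibration(name); u,v=uv; z=d[int(round(v)),int(round(u))]
    return c["T"][:3,:3]@(z*np.array([(u-c["mtx"][0,2])/c["mtx"][0,0],(v-c["mtx"][1,2])/c["mtx"][0,0],1]))+c["T"][:3,3]
E
python3 - <<'E'
from h import *
d=np.load("pics/top0.npz")["d"]
g=lambda l:np.array(l)/4+[165-.375,180-.375]
def sh(n,l,z): 
    w=onplane("top",g(l),z); print(n,w.tolist() if 0 else w); return w
bf=sh("barfront",[(107,541),(197,543)],.053)
br=sh("barleft rear",[(131,206)],.053)
e=br[0]-bf[0]; print("len",np.linalg.norm(e),"yaw",np.arctan2(e[1],e[0]),"w",np.linalg.norm(bf[0]-bf[1]))
b=sh("base top LF LR RF RR",[(66,530),(92,183),(243,543),(265,195)],.052)
for i,j in((0,1),(2,3)): e=b[j]-b[i]; print(np.linalg.norm(e),np.arctan2(e[1],e[0]))
print("w",np.linalg.norm(b[0]-b[2]),"c",b.mean(0))
pd=sh("pad",[(324,327)],.0665)
t=sh("tray",[(497,20),(738,66),(655,497),(410,452)],.018)
print("tray c",t.mean(0),[np.linalg.norm(t[i]-t[i-1]) for i in range(4)]); e=t[0]+t[1]-t[2]-t[3]; print("yaw",np.arctan2(e[1],e[0]))
for n,q in dict(pad=(324,327),bar=(150,480),rail=(225,450),tray=(570,260),left=(85,350)).items(): print(n,depthpt("top",d,g(q)))
for n,q in dict(spanner=(246,316),spb=(245,392),pliers=(342,312),tape=(254,153)).items(): print(n,onplane("top",q,.01))
E
```

```text
barfront [[ 0.417  -0.1715  0.053 ]
 [ 0.4161 -0.2121  0.053 ]]
barleft rear [[ 0.5686 -0.1784  0.053 ]]
len 0.15175721999795233 yaw -0.04539806702680785 w 0.040547090413685136
base top LF LR RF RR [[ 0.4218 -0.1526  0.052 ]
 [ 0.5793 -0.16    0.052 ]
 [ 0.4161 -0.2326  0.052 ]
 [ 0.5737 -0.2395  0.052 ]]
0.1577079341048902 -0.04650508312229464
0.15772603427458531 -0.04409472374241504
w 0.08013365554596091 c [ 0.4977 -0.1962  0.052 ]
pad [[ 0.5122 -0.2697  0.0665]]
tray [[ 0.6626 -0.3429  0.018 ]
 [ 0.6401 -0.4579  0.018 ]
 [ 0.4364 -0.418   0.018 ]
 [ 0.4571 -0.3036  0.018 ]]
tray c [ 0.5491 -0.3806  0.018 ] [np.float64(0.20924211952324295), np.float64(0.11711189082152394), np.float64(0.20753957608693605), np.float64(0.11626033041217637)]
yaw -0.19143985583180143
pad [ 0.5122 -0.2698  0.0676]
bar [ 0.4442 -0.1908  0.0554]
rail [ 0.4576 -0.2243  0.0557]
tray [ 0.5488 -0.3777  0.0037]
left [ 0.5029 -0.1586  0.051 ]
spanner [[ 0.4135 -0.2635  0.01  ]]
spb [[ 0.2745 -0.2638  0.01  ]]
pliers [[ 0.4212 -0.4436  0.01  ]]
tape [[ 0.7272 -0.2742  0.01  ]]
```

View pics/scene0.png

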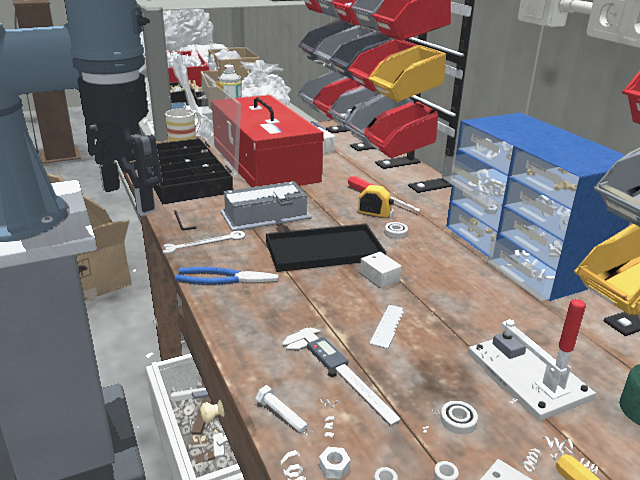

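```bash
cat >> h.py <<'E'
BY=-0.045; BO=np.array([0.4965,-0.1954]); TR=np.array([0.549,-0.3805]); TY=-0.19
def Rz(a): return np.array([[np.cos(a),-np.sin(a)],[np.sin(a),np.cos(a)]])
def base2w(x,y): return BO+Rz(BY)@np.array([x,y])
def togo(xy,z):
    s=get_state(); r=R.from_quat(s["eef_rot"]); p=np.array(s["position"]); M=r.as_matrix()
    print("t",s["clock"],"tcp",p,"inbase",Rz(-BY)@(p[:2]-BO),"yaw",np.arctan2(M[1,0],M[0,0]),"tilt",np.arccos(-M[2,2]),"F",s["ft_force"],"open",s["opening"],"grip",s["grip_force"])
    print("togo tool",M.T@(np.array([*xy,z])-p))
E
python3 -m creep '[[[0,0,0,0,0,0.12,0],[0,0,0,0,0,0.12,0],[0,0,0,0,0,0.12,0],[0.0267,-0.0241,0.006,0,0,0,0],[0.0267,-0.0241,0.006,0,0,0,0]]]' 60
python3 -m creep '[[[0.0267,-0.0241,0.006,0,0,0,0],[0.0267,-0.0241,0.006,0,0,0,0],[0.0267,-0.0241,0.006,0,0,0,0],[0.0267,-0.0241,0.006,0,0,0,0],[0.0267,-0.0241,0.006,0,0,0,0]]]'
python3 -m creep '[[[0.0267,-0.0241,0.006,0,0,0,0],[0.0267,-0.0241,0.006,0,0,0,0],[0.0267,-0.0241,0.006,0,0,0,0],[0.0267,-0.0241,0.006,0,0,0,0],[0.0267,-0.0241,0.006,0,0,0,0]]]'
python3 -c "
from h import *
togo(base2w(.018,-.076),.075)"
```

```text
clock: 0.52
position: [0.2335, -0.5011, 0.2189]
eef_rot: [1.0, -0.024, -0.0, 0.0]
ft_force: [1.8, 0.3, 1.0]
opening: 0.297
grip_force: 0.0
clock: 0.93
position: [0.3737, -0.3847, 0.1887]
eef_rot: [1.0, -0.022, -0.0, -0.0]
ft_force: [0.2, -0.8, 0.6]
opening: -0.001
grip_force: 0.0
clock: 1.35
position: [0.5124, -0.2702, 0.1586]
eef_rot: [1.0, -0.022, -0.0, -0.0]
ft_force: [0.9, -1.2, 0.1]
opening: 0.0
grip_force: 0.0
t 1.35 tcp [ 0.5124 -0.2702  0.1586] inbase [ 0.0193 -0.074 ] yaw -0.044170536948871644 tilt 0.0006450445163410073 F [ 0.9079 -1.2201  0.0544] open 0.0001639507217083165 grip 0.0
togo tool [-0.0012  0.002   0.0836]
```

```bash
python3 -m creep '[[[-0.0012,0.002,0.03,0,0,0,0],[0,0,0.03,0,0,0,0],[0,0,0.02,0,0,0,0],[0,0,0.004,0,0,0,0],[0,0,0.004,0,0,0,0]]]' | grep -E "pos|force"
python3 -m creep '[[[0,0,0.004,0,0,0,0],[0,0,0.003,0,0,0,0],[0,0,0.003,0,0,0,0],[0,0,0.002,0,0,0,0],[0,0,0,0,0,0,0]]]' | grep -E "pos|force"
python3 -m creep '[[[0,0,0.002,0,0,0,0],[0,0,0.002,0,0,0,0],[0,0,0.002,0,0,0,0],[0,0,0,0,0,0,0]]]' | grep -E "pos|force"
python3 - <<'E'
from h import *
togo(base2w(.018,-.076),.052)
p,d=grab_frame("scene"); cv2.imwrite("pics/s1.png",cv2.resize(p[120:270,190:350,::-1],None,fx=4,fy=4,interpolation=cv2.INTER_CUBIC))
E
```

```text
position: [0.5094, -0.273, 0.07]
ft_force: [0.8, -0.4, 0.8]
grip_force: 0.0
position: [0.5106, -0.2744, 0.06]
ft_force: [-0.5, -1.4, 1.3]
grip_force: 0.8
position: [0.5101, -0.2737, 0.053]
ft_force: [0.8, -1.4, 1.2]
grip_force: 0.8
t 2.5167 tcp [ 0.5101 -0.2737  0.053 ] inbase [ 0.0171 -0.0776] yaw -0.044275056896956926 tilt 0.00018834201744845515 F [ 0.7992 -1.359   1.2134] open 0.0006082780411491641 grip 0.8241058948624413
togo tool [ 0.0009 -0.0016  0.001 ]
```

View pics/s1.png

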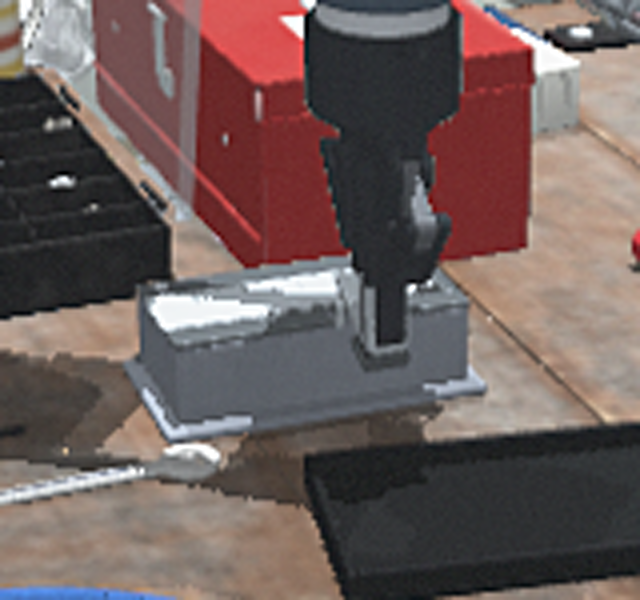

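The fingertips sit on the dark pad at about crop (385,355), and the pad has moved down. I'll press a little more, then lift and check from above.

```bash
python3 -m creep '[[[0,0,0.002,0,0,0,0],[0,0,0.002,0,0,0,0],[0,0,0.001,0,0,0,0],[0,0,0,0,0,0,0],[0,0,0,0,0,0,0]]]' | grep -E "pos|force"
python3 -m creep '[[[0,0,-0.01,0,0,0,0],[0,0,-0.03,0,0,0,0],[-0.01,-0.03,-0.01,0,0,0,0],[-0.02,-0.034,0,0,0,0,0],[0,0,0,0,0,0,0]]]' | grep -E "pos|force"
python3 - <<'E'
from h import *
togo(base2w(-.015,.001),.058)
p,d=grab_frame("scene"); cv2.imwrite("pics/s2.png",cv2.resize(p[150:250,200:340,::-1],None,fx=5,fy=5,interpolation=cv2.INTER_CUBIC))
E
```

```text
position: [0.5099, -0.2735, 0.0479]
ft_force: [0.1, -0.0, 1.2]
grip_force: 0.0
position: [0.4792, -0.2025, 0.0977]
ft_force: [-0.2, 0.1, -1.2]
grip_force: 0.0
t 3.4 tcp [ 0.4792 -0.2025  0.0977] inbase [-0.017  -0.0079] yaw -0.041953585456321434 tilt 0.00674923821611862 F [-0.1511  0.1085 -1.1824] open 0.0016913542978566948 grip 0.0
togo tool [ 0.0022 -0.0087  0.0397]
```

View pics/s2.png

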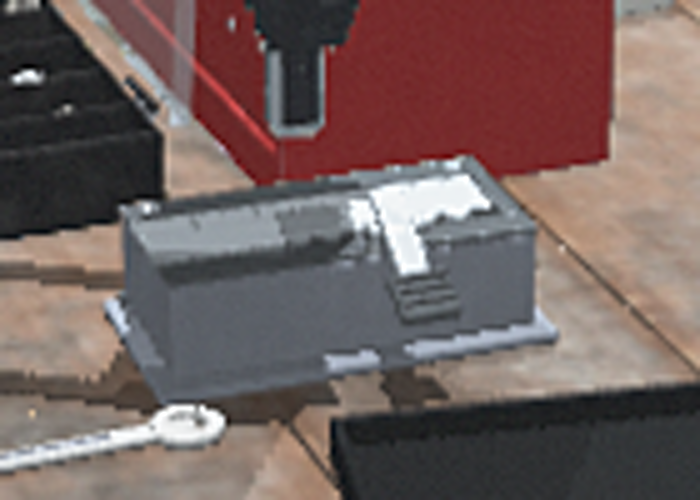

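The pawl's tail now slopes clearly down, with the pad at about (425,295), so the nose is up. Next I press on the bar.

```bash
python3 -m creep '[[[0.001,-0.0087,0.02,0,0,0,0],[0,0,0.016,0,0,0,0],[0,0,0.003,0,0,0,0],[0,0,0.002,0,0,0,0],[0,0,0,0,0,0,0]]]' | grep -E "pos|ft"
python3 -m creep '[[[0,0,0.001,0,0,0,0],[0,0,0,0,0,0,0]]]' | grep -E "pos|ft"
python3 -m creep '[[[0,0,0.001,0,0,0,0],[0,0,0,0,0,0,0]]]' | grep -E "pos|ft"
python3 -c "
from h import *
togo(base2w(-.015,.001),.0527)"
```

```text
position: [0.4847, -0.2004, 0.0575]
ft_force: [0.2, -0.0, 0.4]
position: [0.485, -0.2005, 0.0571]
ft_force: [-0.8, -0.9, 0.3]
position: [0.4847, -0.2001, 0.0557]
ft_force: [0.1, -0.3, -0.5]
t 4.2 tcp [ 0.4847 -0.2001  0.0557] inbase [-0.0116 -0.0053] yaw -0.04435618495448609 tilt 0.0007450965419415858 F [ 0.0728 -0.3126 -0.475 ] open 0.0021959776688256333 grip 0.0
togo tool [-0.0034 -0.0063  0.003 ]
```

```bash
python3 -m creep '[[[-0.003,-0.006,0.001,0,0,0,0],[0,0,0.001,0,0,0,0],[0,0,0,0,0,0,0]]]' | grep -E "pos|ft"
python3 -m creep '[[[0,0,0.001,0,0,0,0],[0,0,0,0,0,0,0]]]' | grep -E "pos|ft"
python3 -m creep '[[[0,0,0.001,0,0,0,0],[0,0,0,0,0,0,0]]]' | grep -E "pos|ft"
```

```text
position: [0.4814, -0.1932, 0.0532]
ft_force: [-0.2, -0.2, 0.2]
position: [0.4821, -0.1938, 0.053]
ft_force: [-1.0, 1.5, 7.1]
position: [0.4826, -0.1942, 0.053]
ft_force: [-2.7, 2.1, 13.5]
```

```bash
python3 -m creep '[[[-0.002,0,0,0,0,0,0],[-0.005,0,0,0,0,0,0],[-0.005,0,0,0,0,0,0]]]' | grep -E "pos|ft"
python3 -c "
from h import *
togo(base2w(-.060,.001),.053)"
```

```text
position: [0.4718, -0.1944, 0.053]
ft_force: [1.7, 0.4, 7.2]
t 5.0333 tcp [ 0.4718 -0.1944  0.053 ] inbase [-0.0247 -0.0001] yaw -0.04409003734452559 tilt 0.005295085316817443 F [1.6658 0.4242 7.1821] open 0.004402637424805432 grip 3.92272800731007
togo tool [-0.0353 -0.0011 -0.0001]
```

```bash
python3 -m creep '[[[-0.005,0,0.0004,0,0,0,0],[-0.005,0,0.0003,0,0,0,0],[-0.005,0,0,0,0,0,0],[0,0,0,0,0,0,0]]]' | grep -E "pos|ft"
python3 - <<'E'
from h import *
togo(base2w(-.060,.001),.053)
p,d=grab_frame("top"); cv2.imwrite("pics/t3.png",cv2.resize(p[210:340,160:280,::-1],None,fx=4,fy=4,interpolation=cv2.INTER_CUBIC))
E
```

```text
position: [0.457, -0.1938, 0.053]
ft_force: [1.4, 0.7, 13.7]
t 5.3667 tcp [ 0.457  -0.1938  0.053 ] inbase [-0.0396 -0.0002] yaw -0.04449862583801325 tilt 0.006129972858999631 F [ 1.4303  0.7323 13.6932] open 0.0006131931564786229 grip 6.850271840812638
togo tool [-0.0204 -0.0012 -0.0001]
```

View pics/t3.png

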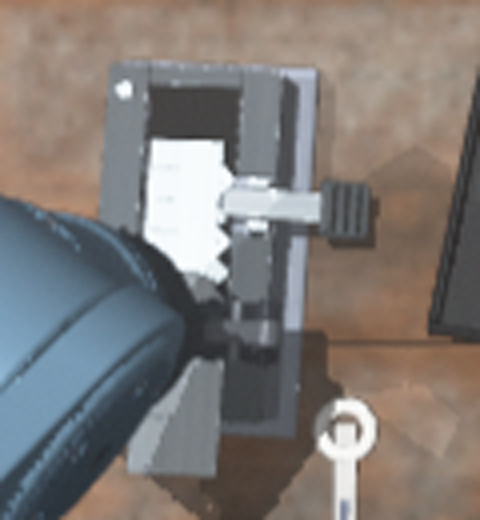

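The bar's rear edge is at crop row 140 and its front end sticks out at row 473, so it has followed the finger about 25 mm. I need 20 mm more.

```bash
python3 -m creep '[[[-0.005,0,0,0,0,0,0],[-0.005,0,0.0002,0,0,0,0],[-0.005,0,0.0002,0,0,0,0],[-0.005,0,0,0,0,0,0],[0,0,0,0,0,0,0]]]' | grep -E "pos|ft"
python3 -m creep '[[[0,0,0,0,0,0,0],[0,0,-0.005,0,0,0,0],[0,0,-0.03,0,0,0,0],[-0.03,0,-0.02,0,0,0,0.06],[-0.015,0,-0.02,0,0,0,0.06]]]'
python3 - <<'E'
from h import *
togo(base2w(-.103,0),.042)
p,d=grab_frame("top"); np.savez("pics/t4.npz",p=p,d=d);cv2.imwrite("pics/t4.png",cv2.resize(p[210:340,160:280,::-1],None,fx=4,fy=4,interpolation=cv2.INTER_CUBIC))
E
```

```text
position: [0.4376, -0.1932, 0.053]
ft_force: [1.0, 2.9, 15.8]
clock: 6.25
position: [0.3882, -0.189, 0.1256]
eef_rot: [1.0, -0.021, -0.001, -0.0]
ft_force: [0.5, 0.1, 0.7]
opening: 0.27
grip_force: 0.0
t 6.25 tcp [ 0.3882 -0.189   0.1256] inbase [-0.1085  0.0015] yaw -0.04299915013007256 tilt 0.0019022868247558706 F [0.4708 0.132  0.7313] open 0.2699477155292734 grip 0.0
togo tool [0.0056 0.0016 0.0836]
```

View pics/t4.png

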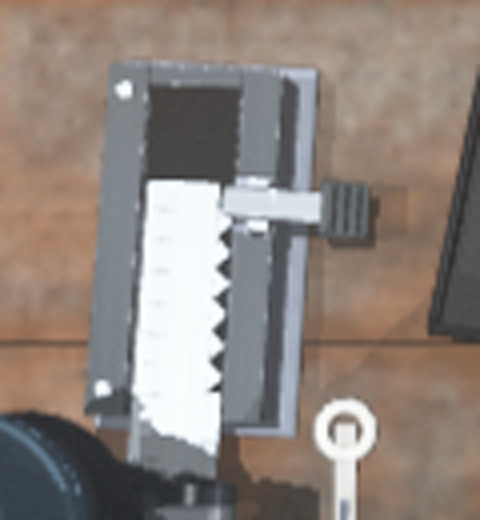

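The bar's rear edge is now at crop (148,180)–(222,182), and the raised pawl nose at (228,200) still overlaps it slightly. I'll measure the slide.

Run:
```python
from h import *
for q in ((148,180),(222,182),(134,400),(131,470)):
    w=onplane("top",np.array(q)/4+[160-.375,210-.375],.053)[0]; print(Rz(-BY)@(w[:2]-BO))
togo(base2w(-.103,0),.042)
```

```text
[0.0282 0.0185]
[ 0.0288 -0.0152]
[-0.0711  0.0178]
[-0.1021  0.0169]
t 6.3 tcp [ 0.3882 -0.19    0.1288] inbase [-0.1084  0.0006] yaw -0.04317311305397569 tilt 0.002226883004892454 F [ 3.8837 -0.7029  2.1715] open 0.36241511982348035 grip 0.0
togo tool [0.0053 0.0004 0.0868]
```

```bash
python3 -m creep '[[[0.006,0.001,0.02,0,0,0,0.06],[0,0,0.03,0,0,0,0.06],[0,0,0.02,0,0,0,0.06],[0,0,0.016,0,0,0,0.06],[0,0,0,0,0,0,0.06]]]' | grep -E "pos|ft|opening"
python3 - <<'E'
from h import *
togo(base2w(-.102,-.001),.042)
p,d=grab_frame("scene"); cv2.imwrite("pics/s5.png",cv2.resize(p[140:250,170:320,::-1],None,fx=5,fy=5,interpolation=cv2.INTER_CUBIC))
E
```

```text
position: [0.3935, -0.1891, 0.0361]
ft_force: [-0.2, 0.0, -0.1]
opening: 0.7
t 6.7167 tcp [ 0.3935 -0.1891  0.0361] inbase [-0.1031  0.0017] yaw -0.04443207786020542 tilt 0.006268009532715122 F [-0.2151  0.018  -0.131 ] open 0.7004533533505535 grip 0.0
togo tool [ 0.0011  0.0027 -0.0059]
```

View pics/s5.png

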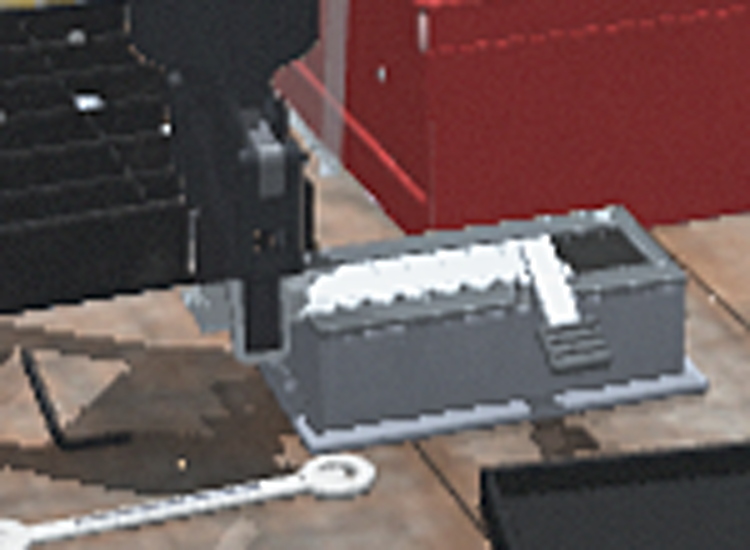

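The near finger stands beside the overhanging bar, with its tip at crop (260,357), and nothing is touched. I'll work out the tip height from this.

Run:
```python
from h import *
c=calibration("scene"); Ti=np.linalg.inv(c["T"])
for y in (-.031,-.044):
  for z in (.03,.04,.05):
    q=Ti@np.array([*base2w(-.102,y),z,1]); uv=c["mtx"]@q[:3]/q[2]; print(y,z,(uv[:2]-[170,140])*5+2)
togo(base2w(-.102,-.001),.042)
```

```text
-0.031 0.03 [266.3894 379.8757]
-0.031 0.04 [265.1447 357.8051]
-0.031 0.05 [263.8903 335.5636]
-0.044 0.03 [274.5654 393.5144]
-0.044 0.04 [273.3416 371.3036]
-0.044 0.05 [272.1082 348.9193]
t 6.7667 tcp [ 0.3944 -0.1898  0.0377] inbase [-0.1022  0.001 ] yaw -0.04426531565376569 tilt 0.004301101191276418 F [ 0.0678  0.5348 -0.1422] open 0.7062436251087124 grip 0.0
togo tool [ 0.0002  0.002  -0.0043]
```

```bash
python3 -m creep '[[[0,0.002,-0.003,0,0,0,0.06],[0,0,0,0,0,0,0.03],[0,0,0,0,0,0,0.03],[0,0,0,0,0,0,0.03],[0,0,0,0,0,0,0.03]]]' 80 | grep -E "pos|force|opening"
python3 -m creep '[[[0,0,0,0,0,0,0.0],[0,0,0,0,0,0,0.0]]]' | grep -E "pos|force|opening"
python3 -c "
from h import *
togo(base2w(-.137,-.001),.042)"
```

```text
position: [0.3966, -0.1929, 0.0438]
ft_force: [-1.7, 3.9, 7.7]
opening: 0.426
grip_force: 78.9
position: [0.3966, -0.1929, 0.0438]
ft_force: [-1.1, 3.4, 7.0]
opening: 0.43
grip_force: 78.9
t 7.35 tcp [ 0.3966 -0.1929  0.0438] inbase [-0.0999 -0.002 ] yaw -0.044155577470944986 tilt 0.0019277828963951403 F [-1.1178  3.4031  6.9905] open 0.4297977399660771 grip 78.94933566916734
togo tool [-0.0371 -0.001   0.0017]
```

```bash
python3 -m creep '[[[0,0,-0.0005,0,0,0,0],[-0.005,0,-0.0003,0,0,0,0],[-0.01,0,0,0,0,0,0],[-0.01,0,0,0,0,0,0],[-0.01,0,0,0,0,0,0]]]' | grep -E "pos|force|opening"
python3 -m creep '[[[0,0,0,0,0,0,0],[0,0,-0.004,0,0,0,0],[0,0,0,0,0,0,0]]]' | grep -E "pos|force|opening"
python3 - <<'E'
from h import *
togo(base2w(-.137,-.001),.042)
p,d=grab_frame("scene"); cv2.imwrite("pics/s6.png",cv2.resize(p[140:250,150:300,::-1],None,fx=5,fy=5,interpolation=cv2.INTER_CUBIC))
E
```

```text
position: [0.3603, -0.1919, 0.0436]
ft_force: [-0.1, -0.1, 1.0]
opening: 0.432
grip_force: 79.7
position: [0.3608, -0.1919, 0.0476]
ft_force: [0.0, 0.2, -0.4]
opening: 0.429
grip_force: 79.9
t 8.0167 tcp [ 0.3608 -0.1919  0.0476] inbase [-0.1357 -0.0026] yaw -0.04484225268988212 tilt 0.0009228978601235252 F [ 0.0458  0.1763 -0.3544] open 0.4286651664040401 grip 79.85326038789935
togo tool [-0.0013 -0.0016  0.0056]
```

View pics/s6.png

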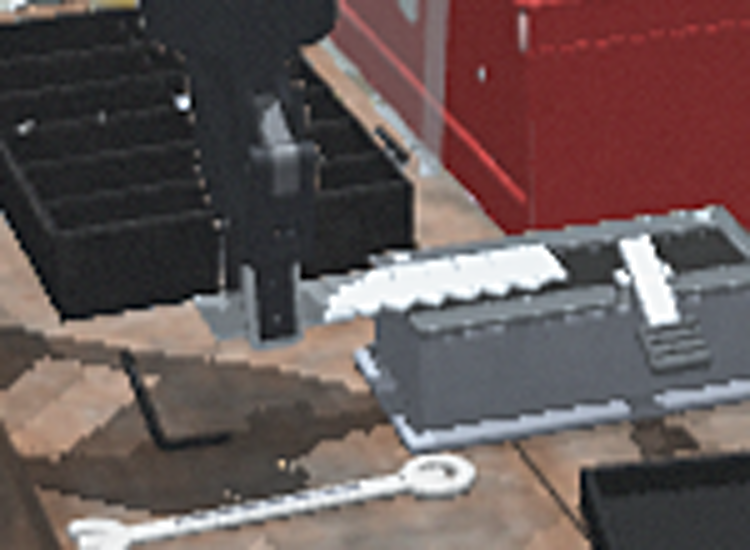

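The bar is held near its front end at crop (270,325), level, and its rear edge at (555,265) is clear of the pawl. Now I lift it.

```bash
python3 -m creep '[[[0,0,-0.005,0,0,0,0],[0,0,-0.012,0,0,0,0],[0,0,-0.015,0,0,0,0],[0,0,-0.015,0,0,0,0],[0,0,-0.015,0,0,0,0]]]' | grep -E "pos|force|opening"
python3 -m creep '[[[0,0,-0.015,0,0,0,0],[0,0,0,0,0,0,0],[0,0,0,0,0,0.07,0],[0,0,0,0,0,0.076,0],[0,0,0,0,0,0,0]]]' | grep -E "pos|force|opening"
python3 -c "
from h import *
togo((.4966,-.3704),.12)"
```

```text
position: [0.3607, -0.1912, 0.1097]
ft_force: [0.4, 0.1, -1.5]
opening: 0.43
grip_force: 80.0
position: [0.3605, -0.1911, 0.1234]
ft_force: [-0.9, -0.5, -1.0]
opening: 0.43
grip_force: 80.0
t 8.9 tcp [ 0.3605 -0.1911  0.1234] inbase [-0.1361 -0.0018] yaw -0.1926702142210869 tilt 0.0007306459085379979 F [-0.8557 -0.4622 -1.0101] open 0.43021420274745076 grip 79.9988100270275
togo tool [0.1679 0.1499 0.0032]
```

10 rows of (0.0168, 0.015).

```bash
python3 -m creep '[[[0.008,0.015,0,0,0,0,0],[0.0168,0.015,0,0,0,0,0],[0.0168,0.015,0,0,0,0,0],[0.0168,0.015,0,0,0,0,0],[0.0168,0.015,0,0,0,0,0]]]' | grep -E "pos|force|opening"
python3 -m creep '[[[0.0168,0.015,0,0,0,0,0],[0.0168,0.015,0,0,0,0,0],[0.0168,0.015,0,0,0,0,0],[0.0168,0.015,0,0,0,0,0],[0.0168,0.015,0,0,0,0,0]]]' | grep -E "pos|force|opening"
python3 -m creep '[[[0.008,0,0,0,0,0,0],[0,0,0,0,0,0,0]]]' | grep -E "opening"
python3 - <<'E'
from h import *
togo((.4966,-.3704),.04)
p,d=grab_frame("scene"); cv2.imwrite("pics/s7.png",cv2.resize(p[140:290,200:400,::-1],None,fx=4,fy=4,interpolation=cv2.INTER_CUBIC))
E
```

```text
position: [0.4207, -0.2798, 0.123]
ft_force: [0.3, -0.2, -0.7]
opening: 0.429
grip_force: 80.0
position: [0.489, -0.3692, 0.1226]
ft_force: [0.1, 0.5, -1.9]
opening: 0.428
grip_force: 80.0
opening: 0.432
t 9.9 tcp [ 0.4974 -0.3707  0.1229] inbase [ 0.0088 -0.1751] yaw -0.18876519869208488 tilt 0.0007171594602219559 F [-0.7967  0.6913 -1.0777] open 0.4321946231671721 grip 80.05877570773009
togo tool [-0.0008 -0.0001  0.0829]
```

View pics/s7.png

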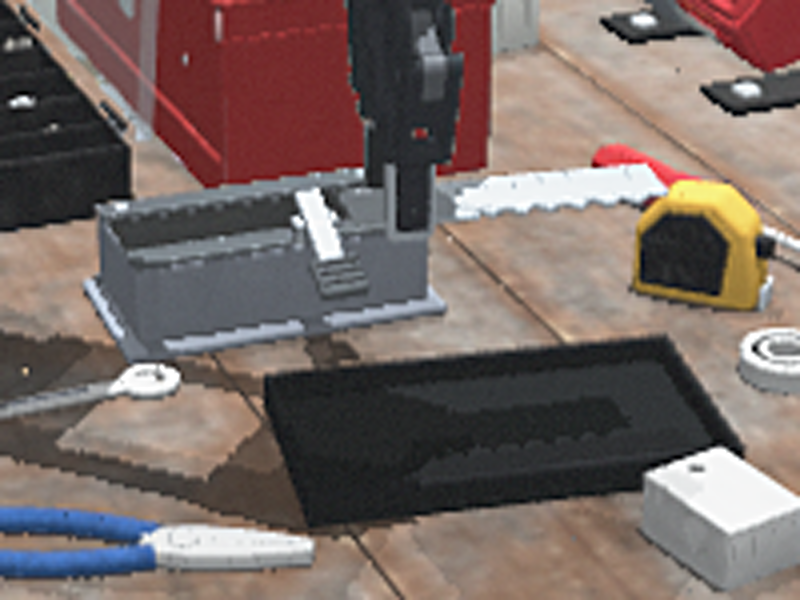

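The bar is held level over the tray, clear of everything. I'll lower it.

```bash
python3 -m creep '[[[0,0,0.03,0,0,0,0],[0,0,0.03,0,0,0,0],[0,0,0.02,0,0,0,0],[0,0,0.015,0,0,0,0],[0,0,0.01,0,0,0,0]]]' | grep -E "pos|force"
python3 -m creep '[[[0,0,0.003,0,0,0,0],[0,0,0.003,0,0,0,0],[0,0,0.002,0,0,0,0],[0,0,0,0,0,0,0]]]' | grep -E "pos|force"
python3 -c "
from h import *
togo((.4966,-.3704),0)"
```

```text
position: [0.4947, -0.3678, 0.0164]
ft_force: [0.2, -0.3, -1.4]
grip_force: 80.1
position: [0.4969, -0.3706, 0.0117]
ft_force: [0.6, -0.2, -0.6]
grip_force: 80.1
t 10.7 tcp [ 0.4969 -0.3706  0.0117] inbase [ 0.0083 -0.175 ] yaw -0.1899593339996331 tilt 0.0012769400926380685 F [ 0.5812 -0.1879 -0.6339] open 0.4276019604511799 grip 80.06384459731635
togo tool [-0.0003 -0.0002  0.0117]
```

```bash
python3 -m creep '[[[0,0,0.003,0,0,0,0],[0,0,0.002,0,0,0,0],[0,0,0,0,0,0,0]]]' | grep -E "pos|ft"
python3 -m creep '[[[0,0,0.002,0,0,0,0],[0,0,0,0,0,0,0]]]' | grep -E "pos|ft"
python3 -m creep '[[[0,0,0.0015,0,0,0,0],[0,0,0,0,0,0,0]]]' | grep -E "pos|ft"
python3 -m creep '[[[0,0,0.001,0,0,0,0],[0,0,0,0,0,0,0]]]' | grep -E "pos|ft"
```

```text
position: [0.4965, -0.3703, 0.006]
ft_force: [-0.1, 0.7, -2.1]
position: [0.4968, -0.3706, 0.0043]
ft_force: [0.6, -0.5, -0.3]
position: [0.4968, -0.3706, 0.0041]
ft_force: [-4.1, 3.9, 12.2]
position: [0.4968, -0.3706, 0.0041]
ft_force: [-6.6, 6.4, 19.1]
```

```bash
python3 -m creep '[[[0,0,-0.0018,0,0,0,0],[0,0,0,0,0,0,0],[0,0,0,0,0,0,0.046],[0,0,0,0,0,0,0.052],[0,0,0,0,0,0,0.058]]]' | grep -E "pos|force|opening"
python3 -m creep '[[[0,0,0,0,0,0,0.058],[0,0,0,0,0,0,0.058],[0,0,0,0,0,0,0.058],[0,0,-0.01,0,0,0,0.058],[0,0,-0.03,0,0,0,0.058]]]' | grep -E "pos|force|opening"
python3 -m creep '[[[0,0,-0.04,0,0,0,0.058],[-0.03,0,-0.03,0,0,0,0.058],[-0.04,0,0,0,0,0,0.058],[-0.03,0,0,0,0,0,0.058],[0,0,0,0,0,0,0.058]]]' | grep -E "pos|force|opening"
python3 - <<'E'
from h import *
togo((.4966,-.3704),0)
p,d=grab_frame("top"); np.savez("pics/t8.npz",p=p,d=d); cv2.imwrite("pics/t8.png",cv2.resize(p[180:330,165:365,::-1],None,fx=4,fy=4,interpolation=cv2.INTER_CUBIC))
E
```

```text
position: [0.4964, -0.3702, 0.0029]
ft_force: [-0.2, 0.3, -0.2]
opening: 0.676
grip_force: 0.0
position: [0.4938, -0.3675, 0.0395]
ft_force: [-0.4, 0.8, -1.4]
opening: 0.681
grip_force: 0.0
position: [0.3946, -0.3496, 0.1131]
ft_force: [0.1, 0.5, -1.2]
opening: 0.676
grip_force: 0.0
t 12.7 tcp [ 0.3946 -0.3496  0.1131] inbase [-0.0948 -0.1586] yaw -0.19133172410669788 tilt 0.003157402607963328 F [ 0.0704  0.4795 -1.2475] open 0.6762895201821265 grip 0.0
togo tool [0.1044 0.0012 0.1128]
```

View pics/t8.png

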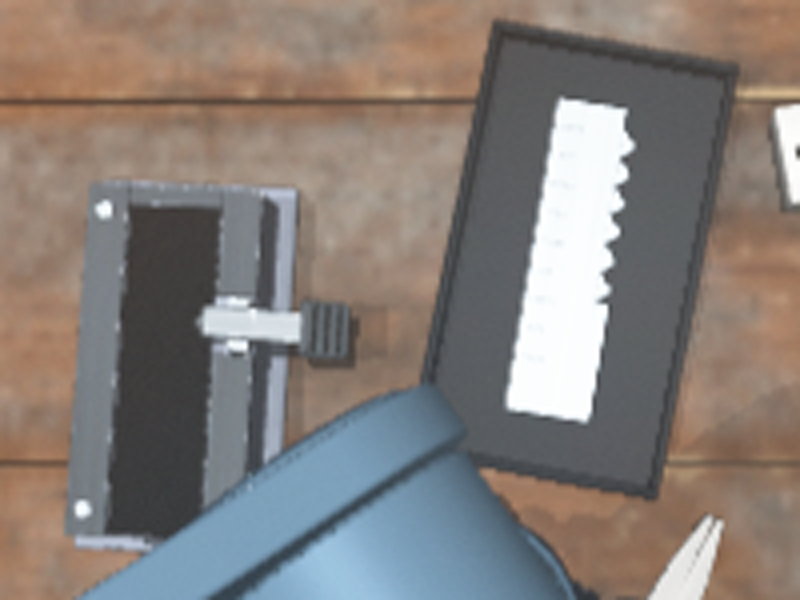

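The bar lies flat in the tray, from crop (560,98) to (590,422). Its centre is about (573,260), and the tray's is about (575,259). It has been released and the arm is clear.

```bash
python3 -c "
from plant import *
print(sign_off())"
```

```text
the job is handed in; nothing more can be done
None
```

The toothed bar is lying flat in the middle of the black tray, released and with the arm clear, and the job was handed in at about 12.7 s on the robot's clock; no verdict came back.

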